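Shut and latch the red slide box

TASK

The red slide box has been left ajar. Press its lid fully shut, then turn the turnbutton on its front so that the metal blade points straight back over the lid and locks it. Leave the turnbutton of the blue slide box open as it is.

Things in the scene. Friction and masses are not known exactly. Their poses are not given: they have to be found in the camera images.
- red_box_lid (a joint): Lid of the red slide box, hinged along the box's far edge: 0 is shut, it starts ajar at 0.25 to 0.45 rad and opens to 1.64. The hinge is stiff and the lid stays where it is left (about 2 N down at the front edge moves it). Shut, its flat top is 36 mm above the bench. The box is fixed to the bench; it measures 165 mm front to back and 205 mm along its front, and its front faces roughly towards the robot.
- red_lid_front (a point): Middle of the front top edge of the red lid; it moves with the lid. The hinge line lies 167 mm behind it (when shut) and 27 mm above the bench.
- red_lid_press (a point): Fixed point on the red box: middle of the lid's width, 32 mm behind where the lid's front edge lies when shut, and at the height of the shut lid's top (36 mm above the bench). Coming straight down to it from above presses the lid shut. Its x axis points from the box's front to its back (hinge), y along the front to the left, z up.
- red_box_button (a joint): Turnbutton of the red box, turning on an upright pivot on top of a grey block at the box's front, 50 mm to the right of the middle. 0: its blade points to the right along the front edge, clear of the lid (open); pi/2 = 1.57: the blade points straight back across the front edge over the lid (locked); stop at 1.60. It grows counter-clockwise seen from above, starts at 0 to 0.3, and stays where it is left (friction 0.05 N m).
- red_box_fin (a point): Centre of the black upright thumb fin on the red box's turnbutton, on the pivot axis: fin 10 mm thick, 36 mm long in the direction of the blade, from 44.5 to 73.5 mm above the bench; this point is 61.5 mm up. Its x axis points along the blade to the nose, z up; it turns with the button.
- red_box_nose (a point): Rounded nose of the red box's metal blade, 48 mm from the pivot, 41.5 mm above the bench; the blade is 16 mm wide and 6 mm thick (38.5 to 44.5 mm above the bench).
- blue_box_button (a joint): The same turnbutton on the blue slide box, which stands beside the red one with its lid shut: 0 to 0.3 at the start (open), to be left so. (A second blue box at the far right of the bench has no turnbutton and plays no part.)

How it is judged:
By the outcome, as a careful person would: the job done as asked, in the order asked, and still so for the second after the job is handed in, with the robot touching nothing.
It also fails if it takes over 40 s, if anything falls off the work surface, if the arm or the gripper's body presses on something with over 40 N, if the wrist force passes 120 N, or if a joint passes its speed limit or range.

ROBOT

A 7-joint arm with a two-finger parallel gripper is mounted at the origin on a cart in front of the work surface, level with it; the furniture and walls round the work are solid. World frame = base frame: x ahead of the robot, y to its left, z up, the work surface at z = 0. Lengths are in m, angles in rad, forces in N, time in s.
With the tool pointing down it reaches from about 0.425 to 0.925 m from the base axis. Payload 6.8 kg.
Tool frame: the origin (TCP) lies on the centre line of the jaws, within the pads' length; the fingertips stand 11 mm ahead of it and the grasp point (between the pads) lies 8 mm behind it; z points along the fingers, y is the direction in which the jaws open and shut (so a half turn about z gives the same grasp; the last joint's range is limited). The gripper opens to 85 mm and grips with 20 to 120 N. Pads are 22 mm wide; open, the fingers measure 114 mm over their backs; the gripper's body (76 mm by 85 mm) begins 54 mm behind the grasp point. The pads swing forward as they close: fully open they stand 13 mm farther back than shut.
Start: joints at [1.193, 0.477, 0.022, 1.555, -0.011, 1.109, -0.083], TCP at [0.18, -0.651, 0.205] pointing down, gripper open.
Joint ranges: [-2.96, 2.96], [-0.34, 2.1], [-1.41, 1.46], [0.24, 2.44], [-1.37, 4.51], [0.17, 1.92], [-2.96, 2.96]. Speed limits (rad/s): [2.39, 2.39, 3.14, 3.14, 3.14, 3.14, 3.14].

INTERFACE

Orientations are given as a rotation vector (axis times angle).
In Python, from bench import r gives the robot as it stands.
- The arm moves only by the tool send_rows, never from a script. Its argument "deltas" is a list of rows, each a list of 7 numbers: the opening, from 0 (shut) to 1 (fully open), then the shift along the tool's x, y, z as a fraction of full scale, then the turn, a rotation vector about the tool's x, y, z as a fraction of full scale. In form: [[hand, x, y, z, ax, ay, az], ...]. A call has 1 to 20 rows; each row is the pose to reach, as a shift and turn from the pose commanded when the call began, along the tool's axes at that moment, turning the shorter way round; what a row does not reach only later rows make up. Full scale, the value 1, is 150 mm for a shift and 180 degrees for a turn. A row lasts 1/12 s, in which the tool goes at most 41.7 mm and 7.16 degrees, less where a joint would pass 70% of its speed; a pose out of reach is approached as far as the arm can. A call with a number of a shift or a turn outside -1 to 1 is refused whole. A call with a gripper value outside its range is refused whole. The fingers move at their own pace and stop on an object; "squeeze" is the grip in N (left out, the last holds). Time passes only in rows, so rows that repeat a pose let the fingers close. It gives the time, the measured TCP pose, the force and the opening at its end, in the units of the state.
- r.get_obs(): the state, without advancing time (a new reading comes with each control period).
- r.grab_frame(name): name is "side" or "top"; returns a dict with "pixels" (420x560x3 uint8, red, green, blue), "camera_matrix" (3x3 intrinsics, pixels), "rvec" (rotation vector, rad) and "tvec" (3), from world to camera coordinates, as OpenCV has them. Camera axes: x right, y down, z forward; pixel columns grow to the right and rows downward; lengths in m; the calibration is good to about 2 mm. A picture is of the moment at which its call begins. There is no depth.
- r.hand_in(): hands the job in, once; it reports no verdict.
The state is a dict: "clock": time; "joints": joint angles; "qvel": joint speeds; "tau": joint torques, N m; "tcp_pos": TCP position; "orientation": TCP orientation; "contact_force": force on the tool from outside, world axes, zero at the start; "moment": the same for the moment, N m; "grip_width": finger opening in m.
Only numpy, scipy, OpenCV 4.12 (cv2) and the standard library are available. Lean on these libraries where they do the work, as an engineer would, in place of code of your own. Each camera call takes 0.05 s, during which the arm holds its last target. There are 200 camera calls.

## Working session

There is one attempt and no reset: what is moved stays moved. The work goes in short steps, Python scripts to look and compute and a tool call to move; the robot and the scene stay as the last step left them, time stands still between calls to the robot, and variables do not carry over. Pictures are saved under pics/ and viewed, about 8 in all and at most 12, crops included, and the job is handed in when it is done.

Besides the shell and the picture viewer there is one more tool, called by a JSON object that holds its "method" and its "body". send_rows: Moves the arm, as the interface text tells. Shift numbers are shares of 150 mm and turn numbers shares of 180 degrees, none past 1 either way. Its arguments: {"type":"object","properties":{"deltas":{"type":"array","items":{"type":"array","items":{"type":"number"}}},"squeeze":{"type":"number"}},"required":["deltas"]}

```bash
mkdir -p pics
cat > h.py <<'E'
import numpy as np, cv2
from scipy.spatial.transform import Rotation as R
from bench import r
def snap(n,f):
    d=r.grab_frame(n); cv2.imwrite(f'pics/{f}.png',d['pixels'][:,:,::-1]); np.savez(f'pics/{f}.npz',**d); return d
def ray(d,u,v,z):
    M=R.from_rotvec(np.ravel(d['rvec'])).as_matrix(); t=np.ravel(d['tvec']); K=d['camera_matrix']
    c=-M.T@t; w=M.T@np.linalg.solve(K,[u,v,1]); return c+w*(z-c[2])/w[2]
def proj(d,p):
    return cv2.projectPoints(np.array(p,float).reshape(-1,3),np.array(d['rvec'],float),np.array(d['tvec'],float),d['camera_matrix'],None)[0].reshape(-1,2)
def load(f): return dict(np.load(f'pics/{f}.npz'))
def crop(f,x,y,w,h,s,o):
    cv2.imwrite(f'pics/{o}.png',cv2.resize(cv2.imread(f'pics/{f}.png')[y:y+h,x:x+w],None,fx=s,fy=s,interpolation=cv2.INTER_CUBIC))
def st():
    o=r.get_obs(); print({k:np.round(o[k],3) for k in ('clock','joints','tcp_pos','orientation','contact_force','grip_width')}); print(R.from_rotvec(o['orientation']).as_matrix().round(3))
E
python3 -c "
from h import *
snap('top','t0');snap('side','s0');st()"
```

```text
{'clock': np.float64(0.1), 'joints': array([ 1.193,  0.478,  0.022,  1.556, -0.011,  1.109, -0.083]), 'tcp_pos': array([ 0.18 , -0.65 ,  0.205]), 'orientation': array([-3.111e+00, -4.220e-01,  1.000e-03]), 'contact_force': array([ 0.351, -0.483, -0.156]), 'grip_width': np.float64(0.086)}
[[ 0.964  0.267 -0.001]
 [ 0.267 -0.964  0.002]
 [-0.    -0.002 -1.   ]]
```

View pics/t0.png

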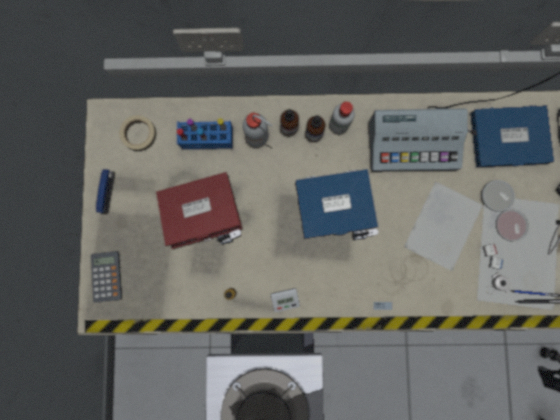

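View pics/s0.png

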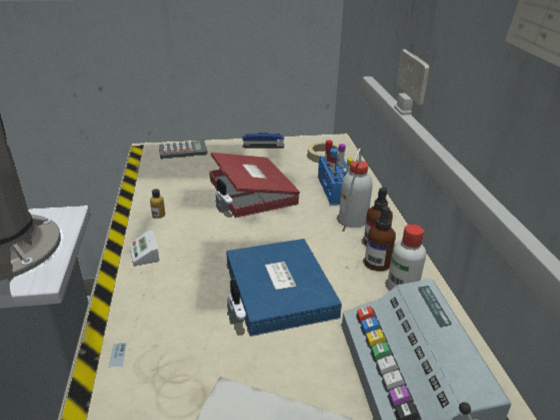

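The top view shows the red box at about (200,210) with its turnbutton near (230,237), and the blue box at (337,205) with its button near (363,234). The side view shows the red lid ajar. I'll enlarge both.

```bash
python3 -c "
from h import *
crop('t0',150,165,110,90,7,'t0c'); crop('s0',200,145,110,75,7,'s0c')
d=load('t0')
for u,v in [(200,210),(230,237)]: print(ray(d,u,v,.04))
print(-R.from_rotvec(d['rvec'].ravel()).as_matrix().T@d['tvec'].ravel())"
```

```text
[0.54811752 0.17086579 0.04      ]
[0.47246264 0.08771646 0.04      ]
[ 0.41275485 -0.0602911   1.18502426]
```

View pics/t0c.png

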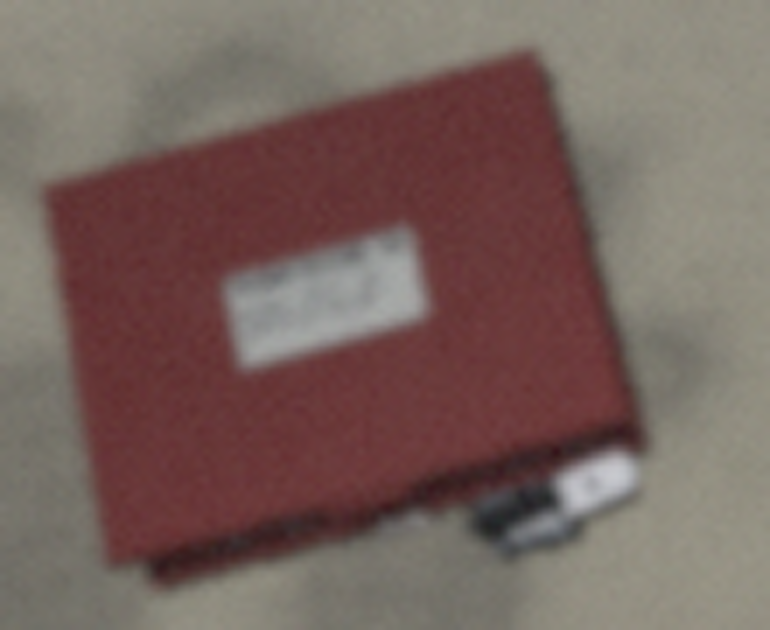

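View pics/s0c.png

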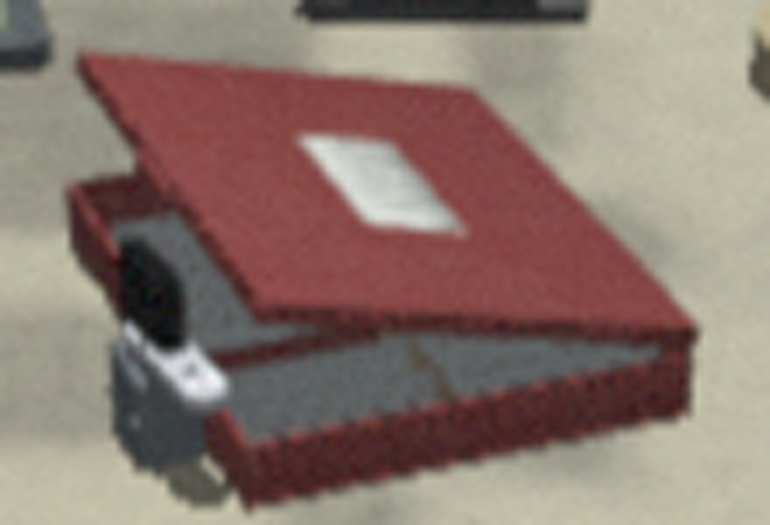

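The crops clearly show the lid corners, the white blade nose (top crop 640,468; side crop 225,385) and the black fin. I'll fit a box model to both views.

```bash
cat > fit.py <<'E'
from h import *
from scipy.optimize import least_squares
T=load('t0');S=load('s0')
def mk(p):
    x,y,yaw,th,b,xp,xb,xf=p
    def W(q): 
        c,s=np.cos(yaw),np.sin(yaw); return [x+c*q[0]-s*q[1],y+s*q[0]+c*q[1],q[2]]
    def L(X,Y,Z):
        dx,dz=X-.167,Z-.027; c,s=np.cos(th),np.sin(th)
        return W([.167+c*dx+s*dz,Y,.027-s*dx+c*dz])
    def B(l,Z): return W([xp-np.sin(-b)*l if 0 else xp+np.sin(b)*l,-.05-np.cos(b)*l,Z])
    return W,L,B
def pts(p):
    W,L,B=mk(p); xb,xf=p[6:8]
    lid=[L(xb,.1025,.036),L(xb,-.1025,.036),L(0,-.1025,.036),L(0,.1025,.036)]
    t=lid+[B(.048,.0415),B(-.018,.072),B(.018,.0735)]
    s=lid+[W([xf,-.1025,0]),W([xf+.165,-.1025,0]),B(.048,.0415),B(-.018,.072),B(.018,.072)]
    return t,s
tu=np.array([(45,190),(535,50),(632,425),(107,562),(640,468),(475,520),(558,488)])/7+[150,165]
su=np.array([(478,88),(697,328),(258,312),(80,55),(250,508),(688,415),(225,385),(125,245),(180,275)])/7+[200,145]
def f(p):
    t,s=pts(p)
    return np.r_[(proj(T,t)-tu).ravel(),(proj(S,s)-su).ravel(),(p[5]+.012)/.01,(p[6]-.168)/.003,p[7]/.003]
s=least_squares(f,[.47,.13,.25,.35,.15,-.012,.168,0],loss='soft_l1')
print(s.x.round(4)); print(f(s.x).round(1))
p=s.x;W,L,B=mk(p)
for n,q in dict(front=W([0,0,.036]),press=W([.032,0,.036]),fin=B(0,.0615),nose=B(.048,.0415),lidfront=L(0,0,.036)).items(): print(n,np.round(q,4))
E
python3 fit.py
```

```text
[ 0.4699  0.1528  0.2598  0.2444  0.1618 -0.0118  0.1641  0.0011]
[-0.2 -1.4  0.7 -1.   0.  -1.1  0.5  0.1 -0.5 -1.8 -0.7  0.4 -0.3 -0.7
 -0.7 -0.6  0.1 -0.2 -0.4 -0.3 -0.9  0.1 -0.8  0.6  0.7  0.3 -0.6  2.3
  0.1 -1.1 -0.7  1.   0.  -1.3  0.4]
front [0.4699 0.1528 0.036 ]
press [0.5008 0.161  0.036 ]
fin [0.4713 0.1014 0.0615]
nose [0.491  0.0577 0.0415]
lidfront [0.4768 0.1546 0.0761]
```

{"method": "send_rows", "body": {"deltas": [[0,1,-1,0,0,0,0],[0,1,-1,0,0,0,0],[0,1,-1,0,0,0,0],[0,1,-1,0,0,0,0],[0,1,-1,0,0,0,0],[0,1,-1,0,0,0,0],[0,1,-1,0,0,0,0],[0,1,-1,0,0,0,0]]}}

```text
clock: 0.77
tcp_pos: [0.2842, -0.4663, 0.2054]
orientation: [3.113, 0.423, -0.001]
contact_force: [-0.6, -0.4, -0.3]
grip_width: 0.0001
```

{"method": "send_rows", "body": {"deltas": [[0,1,-1,0,0,0,0],[0,1,-1,0,0,0,0],[0,1,-1,0,0,0,0],[0,1,-1,0,0,0,0],[0,1,-1,0,0,0,0],[0,1,-1,0,0,0,0],[0,1,-1,0,0,0,0],[0,1,-1,0,0,0,0]]}}

```text
clock: 1.43
tcp_pos: [0.3885, -0.2833, 0.2053]
orientation: [3.113, 0.419, -0.001]
contact_force: [-1.2, 0.0, -0.4]
grip_width: 0.0
```

{"method": "send_rows", "body": {"deltas": [[0,1,-1,0,0,0,0],[0,1,-1,0,0,0,0],[0,1,-1,0,0,0,0],[0,1,-1,0,0,0,0],[0,1,-1,0,0,0,0],[0,1,-1,0,0,0,0],[0,1,-1,0,0,0,0],[0,1,-1,0,0,0,0]]}}

```text
clock: 2.1
tcp_pos: [0.4933, -0.0997, 0.205]
orientation: [3.113, 0.417, -0.002]
contact_force: [-0.7, -0.8, 0.3]
grip_width: 0.0002
```

{"method": "send_rows", "body": {"deltas": [[0,0.25,-0.82,0,0,0,0],[0,0.25,-0.82,0,0,0,0],[0,0.25,-0.82,0,0,0,0],[0,0.25,-0.82,0,0,0,0],[0,0.25,-0.82,0,0,0,0],[0,0.25,-0.82,0,0,0,0]]}}

```text
clock: 2.6
tcp_pos: [0.497, 0.0285, 0.2052]
orientation: [3.112, 0.417, -0.001]
contact_force: [-0.6, 0.2, 0.6]
grip_width: 0.0002
```

{"method": "send_rows", "body": {"deltas": [[0,0.25,-0.82,0,0,0,-0.55],[0,0.25,-0.82,0,0,0,-0.55],[0,0.25,-0.82,0,0,0,-0.55],[0,0.25,-0.82,0,0,0,-0.55],[0,0.25,-0.82,0,0,0,-0.55],[0,0.25,-0.82,0,0,0,-0.55],[0,0.25,-0.82,0,0,0,-0.55],[0,0.25,-0.82,0,0,0,-0.55],[0,0.25,-0.82,0,0,0,-0.55],[0,0.25,-0.82,0,0,0,-0.55],[0,0.25,-0.82,0,0,0,-0.55],[0,0.25,-0.82,0,0,0,-0.55],[0,0.25,-0.82,0,0,0,-0.55],[0,0.25,-0.82,0,0,0,-0.55],[0,0.25,-0.82,0,0,0,-0.55],[0,0.25,-0.82,0,0,0,-0.55]]}}

```text
clock: 3.93
tcp_pos: [0.5012, 0.1571, 0.205]
orientation: [1.711, 2.635, -0.002]
contact_force: [0.5, -0.1, -0.6]
grip_width: 0.0001
```

```bash
python3 -c "
from h import *
st();snap('side','s1')"
```

```text
{'clock': np.float64(3.933), 'joints': array([ 0.23 ,  0.329, -0.789,  1.87 ,  0.268,  1.052, -0.248]), 'tcp_pos': array([0.501, 0.157, 0.205]), 'orientation': array([ 1.711e+00,  2.635e+00, -2.000e-03]), 'contact_force': array([ 0.52 , -0.08 , -0.609]), 'grip_width': np.float64(0.0)}
[[-0.407  0.913 -0.001]
 [ 0.913  0.407 -0.001]
 [-0.001 -0.001 -1.   ]]
```

View pics/s1.png

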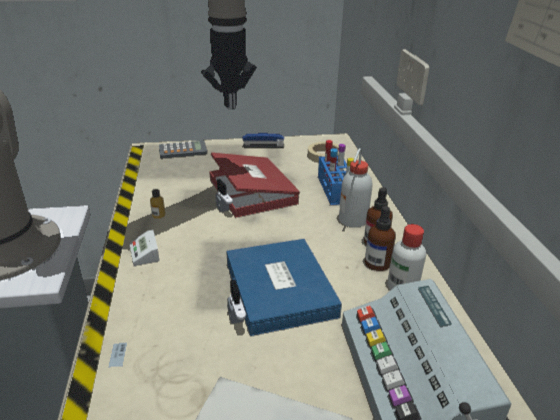

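The closed gripper hangs over the red lid, with its tip near (232,105). Next I press down gently.

{"method": "send_rows", "body": {"deltas": [[0,0,0,0.2,0,0,0],[0,0,0,0.4,0,0,0],[0,0,0,0.6,0,0,0],[0,0,0,0.75,0,0,0],[0,0,0,0.79,0,0,0],[0,0,0,0.82,0,0,0],[0,0,0,0.85,0,0,0],[0,0,0,0.88,0,0,0],[0,0,0,0.91,0,0,0],[0,0,0,0.94,0,0,0],[0,0,0,0.97,0,0,0],[0,0,0,1,0,0,0]]}}

```text
clock: 4.98
tcp_pos: [0.5007, 0.1602, 0.0553]
orientation: [1.7, 2.641, 0.001]
contact_force: [-0.5, -0.1, 0.4]
grip_width: 0.0003
```

{"method": "send_rows", "body": {"deltas": [[0,0,0,0.02,0,0,0],[0,0,0,0.035,0,0,0],[0,0,0,0.05,0,0,0],[0,0,0,0.055,0,0,0],[0,0,0,0.055,0,0,0]]}}

```text
clock: 5.4
tcp_pos: [0.5004, 0.1601, 0.047]
orientation: [-1.7, -2.642, 0.0]
contact_force: [-0.2, -0.1, 0.1]
grip_width: -0.0002
```

{"method": "send_rows", "body": {"deltas": [[0,0,0,0.01,0,0,0],[0,0,0,0.015,0,0,0],[0,0,0,0.015,0,0,0]]}}

```text
clock: 5.65
tcp_pos: [0.5005, 0.1602, 0.0449]
orientation: [1.7, 2.642, 0.0]
contact_force: [-1.2, 0.2, 0.6]
grip_width: -0.0
```

```bash
python3 -c "
from h import *
st();snap('side','s2');crop('s2',170,80,150,140,4,'s2c')"
```

```text
{'clock': np.float64(5.65), 'joints': array([ 0.104,  0.541, -0.671,  2.006,  0.485,  0.756, -0.433]), 'tcp_pos': array([0.5  , 0.16 , 0.045]), 'orientation': array([1.7  , 2.642, 0.   ]), 'contact_force': array([-1.247,  0.177,  0.59 ]), 'grip_width': np.float64(-0.0)}
[[-0.414  0.91   0.   ]
 [ 0.91   0.414  0.   ]
 [-0.     0.    -1.   ]]
```

View pics/s2c.png

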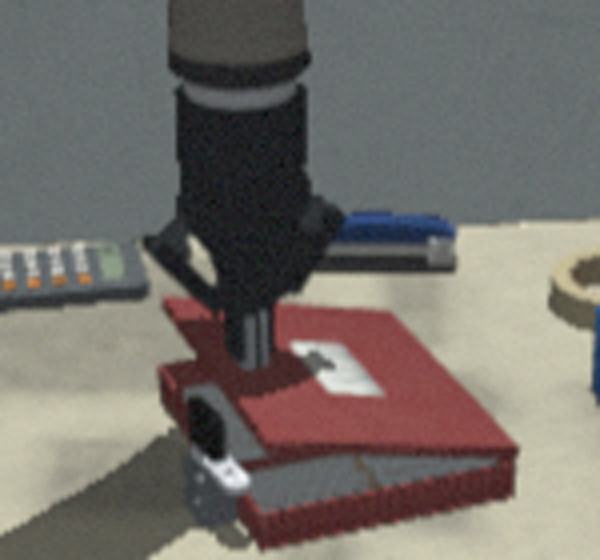

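```bash
python3 -c "
from h import *
S=load('s2')
for z in (.034,.06,.08): print(z,proj(S,[.5,.16,z]))
S=load('s1');print(proj(S,[.501,.157,.194]),'vs tip seen ~232,107')
snap('top','t2');crop('t2',120,135,170,140,4,'t2c')"
```

```text
0.034 [[232.6407642  183.59265134]]
0.06 [[232.28074847 174.29021843]]
0.08 [[231.99828104 166.99155341]]
[[230.8046021  123.31326081]] vs tip seen ~232,107
```

View pics/t2c.png

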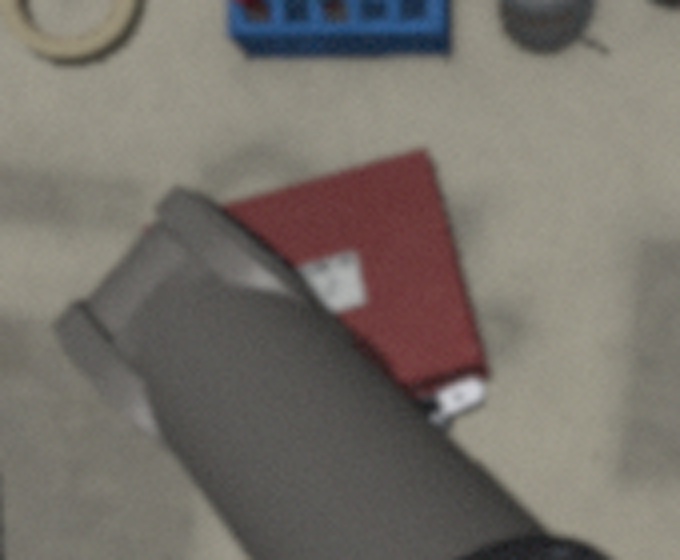

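The side view puts the fingertip about 30 mm higher than the pose reading, and the lid has hardly moved. I'll check whether the error is in height or in xy.

```bash
python3 -c "
from h import *
S=load('s2');T=load('t2')
for z in (.034,.045,.055,.066): print(z,ray(S,233.7,172,z).round(3))
S1=load('s1')
for z in (.194,.21,.226): print(z,ray(S1,231,108,z).round(3))
print('cam',-R.from_rotvec(S['rvec'].ravel()).as_matrix().T@S['tvec'].ravel())
for z in (.045,.2,.3,.35): print(z,proj(T,[.5,.16,z]))
crop('s1',180,0,100,120,5,'s1c')
"
```

```text
0.034 [0.507 0.222 0.034]
0.045 [0.506 0.201 0.045]
0.055 [0.505 0.181 0.055]
0.066 [0.504 0.16  0.066]
0.194 [0.508 0.257 0.194]
0.21 [0.506 0.214 0.21 ]
0.226 [0.503 0.17  0.226]
cam [ 0.44912696 -0.92089026  0.62793879]
0.045 [[203.42343772 227.18779241]]
0.2 [[190.8594998  222.36083173]]
0.3 [[180.45130396 218.36208926]]
0.35 [[174.32638159 216.00894491]]
```

View pics/s1c.png

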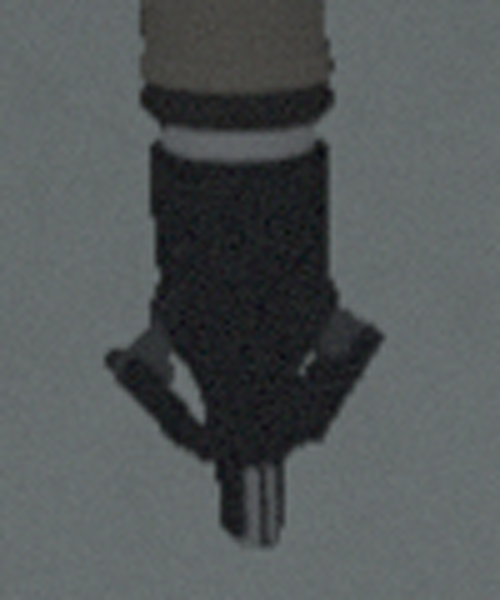

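The offset is about +30 mm in height at both poses, so xy is fine. I'll keep pressing and watch the force.

{"method": "send_rows", "body": {"deltas": [[0,0,0,0.02,0,0,0],[0,0,0,0.04,0,0,0],[0,0,0,0.06,0,0,0],[0,0,0,0.08,0,0,0],[0,0,0,0.08,0,0,0]]}}

```text
clock: 6.17
tcp_pos: [0.5001, 0.16, 0.0321]
orientation: [-1.7, -2.641, 0.001]
contact_force: [-1.0, 0.4, 0.2]
grip_width: -0.0
```

{"method": "send_rows", "body": {"deltas": [[0,0,0,0.02,0,0,0],[0,0,0,0.03,0,0,0],[0,0,0,0.04,0,0,0],[0,0,0,0.05,0,0,0]]}}

```text
clock: 6.5
tcp_pos: [0.5004, 0.1602, 0.0252]
orientation: [-1.7, -2.642, 0.0]
contact_force: [-1.2, -0.6, 1.0]
grip_width: 0.0001
```

```bash
python3 -c "
from h import *
st();snap('side','s3');crop('s3',170,80,150,140,4,'s3c')"
```

```text
{'clock': np.float64(6.5), 'joints': array([ 0.084,  0.57 , -0.648,  2.016,  0.516,  0.722, -0.459]), 'tcp_pos': array([0.5  , 0.16 , 0.025]), 'orientation': array([-1.7  , -2.642,  0.   ]), 'contact_force': array([-1.181, -0.649,  0.974]), 'grip_width': np.float64(0.0)}
[[-0.414  0.91  -0.   ]
 [ 0.91   0.414 -0.   ]
 [-0.    -0.    -1.   ]]
```

View pics/s3c.png

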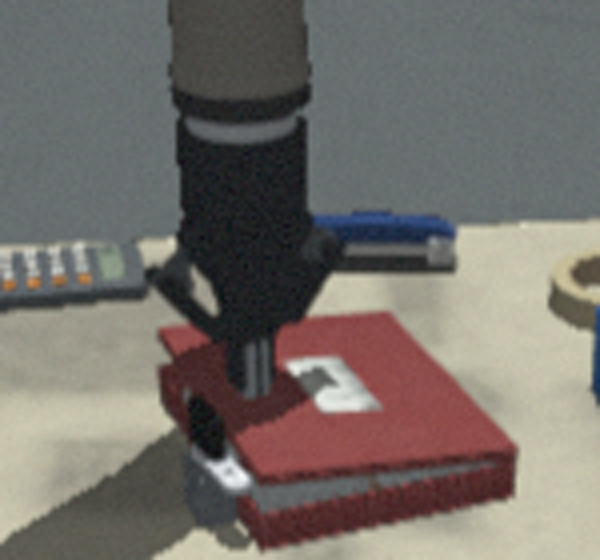

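The lid is moving with the fingertip and is nearly shut. I'll press on until the force rises.

{"method": "send_rows", "body": {"deltas": [[0,0,0,0.015,0,0,0],[0,0,0,0.025,0,0,0],[0,0,0,0.035,0,0,0]]}}

```text
clock: 6.8
tcp_pos: [0.5004, 0.1601, 0.02]
orientation: [-1.7, -2.642, 0.0]
contact_force: [-1.1, 0.7, 0.2]
grip_width: -0.0001
```

{"method": "send_rows", "body": {"deltas": [[0,0,0,0.01,0,0,0],[0,0,0,0.015,0,0,0],[0,0,0,0.02,0,0,0]]}}

```text
clock: 7.05
tcp_pos: [0.5004, 0.1601, 0.017]
orientation: [-1.7, -2.642, 0.0]
contact_force: [-0.5, 0.1, 1.0]
grip_width: -0.0001
```

{"method": "send_rows", "body": {"deltas": [[0,0,0,0.01,0,0,0],[0,0,0,0.013,0,0,0],[0,0,0,0.013,0,0,0]]}}

```text
clock: 7.3
tcp_pos: [0.5005, 0.1602, 0.0151]
orientation: [-1.701, -2.641, -0.0]
contact_force: [-1.1, 0.3, 0.4]
grip_width: -0.0002
```

{"method": "send_rows", "body": {"deltas": [[0,0,0,0.01,0,0,0],[0,0,0,0.013,0,0,0],[0,0,0,0.013,0,0,0]]}}

```text
clock: 7.55
tcp_pos: [0.5005, 0.1602, 0.0132]
orientation: [1.7, 2.642, 0.0]
contact_force: [0.2, -0.3, -0.8]
grip_width: -0.0
```

```bash
python3 -c "
from h import *
snap('side','s4');crop('s4',170,80,150,140,4,'s4c');st()"
```

```text
{'clock': np.float64(7.6), 'joints': array([ 0.072,  0.588, -0.633,  2.021,  0.535,  0.7  , -0.475]), 'tcp_pos': array([0.5  , 0.16 , 0.013]), 'orientation': array([1.7  , 2.642, 0.   ]), 'contact_force': array([-0.811, -0.784, -0.469]), 'grip_width': np.float64(-0.0)}
[[-0.414  0.91   0.   ]
 [ 0.91   0.414  0.   ]
 [ 0.     0.    -1.   ]]
```

{"method": "send_rows", "body": {"deltas": [[0,0,0,0.01,0,0,0],[0,0,0,0.013,0,0,0],[0,0,0,0.013,0,0,0]]}}

```text
clock: 7.85
tcp_pos: [0.5005, 0.1601, 0.0112]
orientation: [-1.701, -2.642, 0.0]
contact_force: [1.3, 0.9, -1.0]
grip_width: 0.0002
```

{"method": "send_rows", "body": {"deltas": [[0,0,0,0.01,0,0,0],[0,0,0,0.013,0,0,0],[0,0,0,0.013,0,0,0]]}}

```text
clock: 8.1
tcp_pos: [0.5005, 0.1602, 0.0098]
orientation: [1.7, 2.641, -0.0]
contact_force: [-2.1, -0.0, 7.0]
grip_width: -0.0001
```

```bash
python3 -c "
from h import *
snap('side','s5');crop('s5',170,80,150,140,4,'s5c');st()
S=load('s5')
for z in (.03,.036,.042): print(proj(S,[.5,.16,z]).round(1))"
```

```text
{'clock': np.float64(8.15), 'joints': array([ 0.068,  0.593, -0.629,  2.022,  0.541,  0.694, -0.48 ]), 'tcp_pos': array([0.501, 0.16 , 0.01 ]), 'orientation': array([ 1.7  ,  2.641, -0.   ]), 'contact_force': array([-1.795, -0.951,  6.978]), 'grip_width': np.float64(0.0)}
[[-0.414  0.91   0.   ]
 [ 0.91   0.414 -0.   ]
 [-0.001  0.    -1.   ]]
[[232.7 185. ]]
[[232.6 182.9]]
[[232.5 180.8]]
```

View pics/s5c.png

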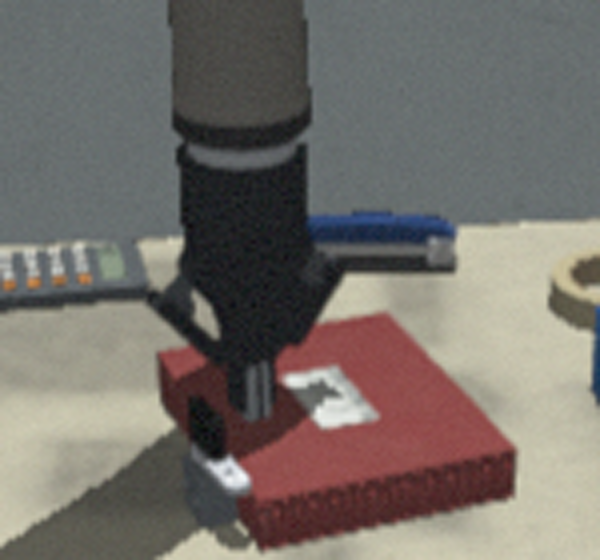

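The lid now looks flush, with its front edge flat on the walls, and the force has reached 7 N. I'll press a little more to make sure, then lift. This contact also calibrates height: the true tip is at the z reading + 0.026.

{"method": "send_rows", "body": {"deltas": [[0,0,0,0.006,0,0,0],[0,0,0,0.01,0,0,0],[0,0,0,0.01,0,0,0]]}}

```text
clock: 8.4
tcp_pos: [0.5006, 0.1602, 0.0095]
orientation: [1.7, 2.64, -0.001]
contact_force: [-6.0, -3.5, 21.3]
grip_width: 0.0003
```

{"method": "send_rows", "body": {"deltas": [[0,0,0,-0.2,0,0,0],[0,0,0,-0.4,0,0,0],[0,0,0,-0.6,0,0,0],[0,0,0,-0.8,0,0,0],[0,0,0,-0.8,0,0,0]]}}

```text
clock: 8.82
tcp_pos: [0.5036, 0.162, 0.1332]
orientation: [1.697, 2.637, 0.011]
contact_force: [0.8, 0.7, 0.9]
grip_width: 0.0004
```

```bash
python3 -c "
from h import *
snap('side','s6');snap('top','t6');st()
a=cv2.resize(cv2.imread('pics/s6.png')[60:215,195:305],None,fx=3.6,fy=3.6,interpolation=cv2.INTER_CUBIC)
b=cv2.resize(cv2.imread('pics/t6.png')[165:255,150:260],None,fx=3.6,fy=3.6,interpolation=cv2.INTER_CUBIC)
c=np.zeros((a.shape[0],a.shape[1]+b.shape[1],3),np.uint8);c[:,:a.shape[1]]=a;c[:b.shape[0],a.shape[1]:]=b
cv2.imwrite('pics/c6.png',c);print(a.shape,b.shape)"
```

```text
{'clock': np.float64(8.917), 'joints': array([ 0.178,  0.424, -0.751,  1.947,  0.366,  0.907, -0.332]), 'tcp_pos': array([0.501, 0.16 , 0.129]), 'orientation': array([1.7  , 2.639, 0.003]), 'contact_force': array([-0.031,  0.124, -0.661]), 'grip_width': np.float64(-0.0)}
[[-0.414  0.91   0.003]
 [ 0.91   0.414  0.   ]
 [-0.001  0.002 -1.   ]]
(558, 396, 3) (324, 396, 3)
```

View pics/c6.png

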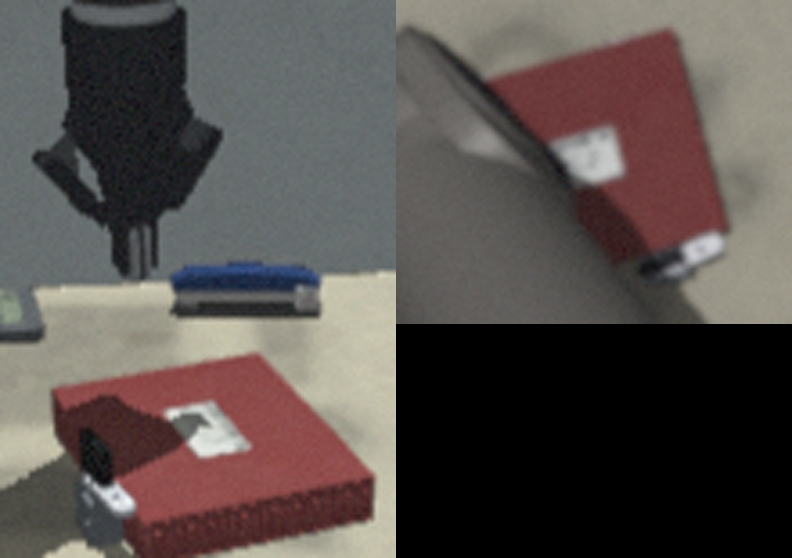

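The lid is fully shut. I'll refit using its sharper shut corners plus the button points.

```bash
cat > fit2.py <<'E'
from h import *
from scipy.optimize import least_squares
T=load('t6');S=load('s6')
tu=np.r_[np.array([(675-396,30),(728-396,230),(724-396,239),(640-396,268),(682-396,252)])/3.6+[150,165], np.array([(640,468),(475,520),(558,488)])/7+[150,165]]
su=np.r_[np.array([(262,355),(374,476),(135,524),(53,390),(133,508),(95,432)])/3.6+[195,60], np.array([(250,508),(688,415),(225,385),(153,250)])/7+[200,145]]
def pts(p):
    x,y,yaw,b,xp,xb=p
    c,s=np.cos(yaw),np.sin(yaw)
    W=lambda X,Y,Z:[x+c*X-s*Y,y+s*X+c*Y,Z]
    B=lambda l,Z:W(xp+np.sin(b)*l,-.05-np.cos(b)*l,Z)
    n,f1,f2=B(.048,.0415),B(-.018,.0735),B(.018,.0735)
    t=[W(xb,-.1025,.036),W(0,-.1025,.036),n,f1,f2,n,f1,f2]
    s=[W(xb,.1025,.036),W(xb,-.1025,.036),W(0,-.1025,.036),W(0,.1025,.036),n,B(0,.0735),W(0,-.1025,0),W(.165,-.1025,0),n,B(0,.0735)]
    return t,s,B,W
def f(p):
    t,s,_,_=pts(p); return np.r_[(proj(T,t)-tu).ravel(),(proj(S,s)-su).ravel(),(p[4]+.012)/.01,(p[5]-.167)/.003]
o=least_squares(f,[.47,.15,.26,.16,-.012,.167],loss='soft_l1'); p=o.x
print(p.round(4)); print(f(p)[:-2].reshape(-1,2).round(1).tolist())
t,s,B,W=pts(p); print('fin',np.round(B(0,.0615),4),'nose',np.round(B(.048,.0415),4),'press',np.round(W(.032,0,.036),4),'blade deg',np.degrees(p[2]+p[3])-90,'final',np.degrees(p[2]))
print(np.sqrt(np.diag(np.linalg.inv(o.jac.T@o.jac))).round(4))
E
python3 fit2.py
```

```text
[ 0.4698  0.1529  0.2501  0.1493 -0.0112  0.1648]
[[0.4, -1.4], [0.4, -0.2], [-0.1, -0.9], [-0.9, 0.1], [-0.1, -0.8], [-0.5, -1.4], [-0.9, 0.3], [-0.3, -0.6], [-0.2, -1.2], [-0.0, 0.1], [1.0, -0.4], [-0.7, -1.1], [-0.9, 1.3], [-0.0, 1.4], [-1.7, 0.8], [0.1, 0.8], [-1.1, 2.4], [-0.5, 0.7]]Traceback (most recent call last):
  File "fit2.py", line 19, in <module>
    t,s,B,W=pts(p); print('fin',np.round(B(0,.0615),4),'nose',np.round(B(.048,.0415),4),'press',np.round(W(.032,0,.036),4),'blade deg',np.degrees(p[2]+p[3])-90,'final',np.degrees(p[2]))
                                         ~^^^^^^^^^
  File "fit2.py", line 10, in <lambda>
    B=lambda l,Z:W(xp+np.sin(b)*l,-.05-np.cos(b)*l,Z)
                 ~^^^^^^^^^^^^^^^^^^^^^^^^^^^^^^^^^^^
  File "fit2.py", line 9, in <lambda>
    W=lambda X,Y,Z:[x+c*X-s*Y,y+s*X+c*Y,Z]
                          ~^~
TypeError: can't multiply sequence by non-int of type 'numpy.float64'
```

The pivot is at about (0.4713, 0.1016) and the blade at about -66.5°, so it needs about +81° to reach 14.5°. Both fits agree. The tool's y axis is at 24.5°, already across the fin. I'll open partly, shift over it and descend.

{"method": "send_rows", "body": {"deltas": [[0.6,-0.276,-0.34,0,0,0,0],[0.6,-0.276,-0.34,0,0,0,0],[0.6,-0.276,-0.34,0,0,0,0],[0.6,-0.276,-0.34,0,0,0,0],[0.6,-0.276,-0.34,0.15,0,0,0],[0.6,-0.276,-0.34,0.3,0,0,0],[0.6,-0.276,-0.34,0.3,0,0,0]]}}

```text
clock: 9.5
tcp_pos: [0.4686, 0.1014, 0.0792]
orientation: [-1.696, -2.638, 0.006]
contact_force: [-0.8, 0.2, -1.1]
grip_width: 0.0518
```

{"method": "send_rows", "body": {"deltas": [[0.6,0,0,0.06,0,0,0],[0.6,0,0,0.12,0,0,0],[0.6,0,0,0.18,0,0,0],[0.6,0,0,0.24,0,0,0],[0.6,0,0,0.3,0,0,0],[0.6,0,0,0.36,0,0,0],[0.6,0,0,0.38,0,0,0],[0.6,0,0,0.38,0,0,0]]}}

```text
clock: 10.17
tcp_pos: [0.4705, 0.1012, 0.0249]
orientation: [-1.7, -2.641, 0.002]
contact_force: [0.0, -0.4, 0.8]
grip_width: 0.0513
```

```bash
python3 -c "
from h import *
snap('side','s7');crop('s7',180,100,110,120,5,'s7c');st()"
```

```text
{'clock': np.float64(10.217), 'joints': array([ 0.194,  0.515, -0.654,  2.114,  0.504,  0.669, -0.375]), 'tcp_pos': array([0.471, 0.101, 0.026]), 'orientation': array([-1.700e+00, -2.641e+00,  1.000e-03]), 'contact_force': array([-0.925,  0.617, -0.424]), 'grip_width': np.float64(0.051)}
[[-0.414  0.91  -0.001]
 [ 0.91   0.414 -0.   ]
 [ 0.    -0.001 -1.   ]]
```

{"method": "send_rows", "body": {"deltas": [[0.25,0,0,0,0,0,0],[0.2,0,0,0,0,0,0],[0.2,0,0,0,0,0,0]], "squeeze": 20}}

```text
clock: 10.47
tcp_pos: [0.4716, 0.1014, 0.0263]
orientation: [1.7, 2.641, 0.001]
contact_force: [-0.1, -0.4, 0.0]
grip_width: 0.0175
```

{"method": "send_rows", "body": {"deltas": [[0.1,0,0,0,0,0,0],[0,0,0,0,0,0,0],[0,0,0,0,0,0,0],[0,0,0,0,0,0,0]]}}

```text
clock: 10.8
tcp_pos: [0.4716, 0.1015, 0.0263]
orientation: [1.7, 2.641, 0.001]
contact_force: [-0.6, 0.1, 4.4]
grip_width: 0.0093
```

```bash
python3 -c "
from h import *
st();print(r.get_obs()['moment'].round(3))"
```

```text
{'clock': np.float64(10.8), 'joints': array([ 0.195,  0.514, -0.655,  2.114,  0.504,  0.669, -0.375]), 'tcp_pos': array([0.472, 0.101, 0.026]), 'orientation': array([1.700e+00, 2.641e+00, 1.000e-03]), 'contact_force': array([-0.551,  0.069,  4.363]), 'grip_width': np.float64(0.009)}
[[-0.414  0.91   0.001]
 [ 0.91   0.414  0.   ]
 [-0.     0.001 -1.   ]]
[-0.068  0.07  -0.053]
```

The jaws hold the fin: opening 9.3 mm against a 10 mm fin, and almost no sideways force. Now I turn it counter-clockwise.

{"method": "send_rows", "body": {"deltas": [[0,0,0,0,0,0,-0.015],[0,0,0,0,0,0,-0.04],[0,0,0,0,0,0,-0.07],[0,0,0,0,0,0,-0.1],[0,0,0,0,0,0,-0.13],[0,0,0,0,0,0,-0.16],[0,0,0,0,0,0,-0.19],[0,0,0,0,0,0,-0.2],[0,0,0,0,0,0,-0.2]]}}

```text
clock: 11.55
tcp_pos: [0.4726, 0.1025, 0.0263]
orientation: [0.799, 3.036, 0.005]
contact_force: [3.3, 1.9, 0.4]
grip_width: 0.0097
```

{"method": "send_rows", "body": {"deltas": [[0,0,0,0,0,0,-0.02],[0,0,0,0,0,0,-0.05],[0,0,0,0,0,0,-0.08],[0,0,0,0,0,0,-0.11],[0,0,0,0,0,0,-0.14],[0,0,0,0,0,0,-0.17],[0,0,0,0,0,0,-0.2],[0,0,0,0,0,0,-0.22],[0,0,0,0,0,0,-0.23],[0,0,0,0,0,0,-0.235],[0,0,0,0,0,0,-0.235]]}}

```text
clock: 12.47
tcp_pos: [0.4728, 0.1041, 0.0263]
orientation: [-0.349, 3.118, 0.007]
contact_force: [4.2, 6.7, -3.2]
grip_width: 0.0095
```

```bash
cat >> h.py <<'E'
def ang():
    o=r.get_obs(); m=R.from_rotvec(o['orientation']).as_matrix(); print('y deg',np.degrees(np.arctan2(m[1,1],m[0,1])).round(2),'F',o['contact_force'].round(1),'M',o['moment'].round(3),'w',o['grip_width'].round(4),o['tcp_pos'].round(4))
E
python3 -c "
from h import *
ang()"
```

```text
Traceback (most recent call last):
  File "h.py", line 17, in ang
    o=r.get_obs(); m=R.from_rotvec(o['orientation']).as_matrix(); print('y deg',np.degrees(np.arctan2(m[1,1],m[0,1])).round(2),'F',o['contact_force'].round(1),'M',o['moment'].round(3),'w',o['grip_width'].round(4),o['tcp_pos'].round(4))
                                                                                                                                                                                            ^^^^^^^^^^^^^^^^^^^^^
AttributeError: 'float' object has no attribute 'round'
```

```bash
sed -i "s/o\['grip_width'\].round(4)/round(o['grip_width'],4)/" h.py; python3 -c "
from h import *
ang()"
```

```text
y deg 102.79 F [ 4.2  6.7 -3.2] M [ 1.499 -1.119 -0.047] w 0.0095 [0.4728 0.1041 0.0263]
```

{"method": "send_rows", "body": {"deltas": [[0,0,0,0,0,0,-0.005],[0,0,0,0,0,0,-0.01],[0,0,0,0,0,0,-0.01]]}}

```text
clock: 12.72
tcp_pos: [0.4728, 0.1042, 0.0264]
orientation: [-0.399, 3.112, 0.007]
contact_force: [5.5, 7.1, -5.2]
grip_width: 0.0093
```

```bash
python3 -c "
from h import *
ang()"
```

```text
y deg 104.59 F [ 5.5  7.1 -5.2] M [ 1.54  -1.101  0.024] w 0.0093 [0.4728 0.1042 0.0264]
```

{"method": "send_rows", "body": {"deltas": [[0,0,0,0,0,0,-0.005],[0,0,0,0,0,0,-0.01],[0,0,0,0,0,0,-0.01]]}}

```text
clock: 12.97
tcp_pos: [0.4728, 0.1043, 0.0263]
orientation: [-0.448, 3.105, 0.007]
contact_force: [5.5, 8.1, -4.7]
grip_width: 0.0094
```

```bash
python3 -c "
from h import *
ang()"
```

```text
y deg 106.4 F [ 5.5  8.1 -4.7] M [ 1.568 -1.079 -0.058] w 0.0094 [0.4728 0.1043 0.0263]
```

{"method": "send_rows", "body": {"deltas": [[0,0,0,0,0,0,-0.004],[0,0,0,0,0,0,-0.008],[0,0,0,0,0,0,-0.008]]}}

```text
clock: 13.22
tcp_pos: [0.4728, 0.1042, 0.0263]
orientation: [-0.485, 3.1, 0.007]
contact_force: [4.2, 9.1, -4.9]
grip_width: 0.0093
```

```bash
python3 -c "
from h import *
ang();snap('side','s8');snap('top','t8')
a=cv2.resize(cv2.imread('pics/s8.png')[120:220,190:310],None,fx=3.3,fy=3.3,interpolation=cv2.INTER_CUBIC)
b=cv2.resize(cv2.imread('pics/t8.png')[165:265,150:270],None,fx=3.3,fy=3.3,interpolation=cv2.INTER_CUBIC)
cv2.imwrite('pics/c8.png',np.hstack([a,b]))"
```

```text
y deg 107.79 F [ 4.2  9.1 -4.9] M [ 1.564 -1.058 -0.297] w 0.0093 [0.4728 0.1042 0.0263]
```

The z moment jumped to -0.3 N m at 107.8°. That is the 1.60 stop, and it agrees with the vision estimate (1.57 at about 105°). I'll ease back about 2° and relieve the side load.

{"method": "send_rows", "body": {"deltas": [[0,-0.006,0.008,0,0,0,0.006],[0,-0.012,0.015,0,0,0,0.012],[0,-0.012,0.015,0,0,0,0.012]]}}

```text
clock: 13.57
tcp_pos: [0.4728, 0.1042, 0.0263]
orientation: [-0.424, 3.112, -0.001]
contact_force: [2.0, 0.3, 5.3]
grip_width: 0.0096
```

```bash
python3 -c "
from h import *
ang()"
```

```text
y deg 105.51 F [2.  0.3 5.3] M [ 0.185 -0.384 -0.033] w 0.0096 [0.4728 0.1042 0.0263]
```

{"method": "send_rows", "body": {"deltas": [[0.3,0,0,0,0,0,0],[0.5,0,0,0,0,0,0],[0.5,0,0,0,0,0,0],[0.5,0,0,0,0,0,0],[0.5,0,0,-0.1,0,0,0],[0.5,0,0,-0.25,0,0,0],[0.5,0,0,-0.5,0,0,0],[0.5,0,0,-0.75,0,0,0],[0.5,0,0,-1,0,0,0],[0.5,0,0,-1,0,0,0]]}}

```text
clock: 14.4
tcp_pos: [0.4754, 0.1061, 0.1819]
orientation: [-0.426, 3.104, 0.001]
contact_force: [1.1, 0.3, -0.3]
grip_width: 0.0424
```

{"method": "send_rows", "body": {"deltas": [[0.5,-0.3,1,-0.6,0,0,0],[0.5,-0.3,1,-0.6,0,0,0],[0.5,-0.3,1,-0.6,0,0,0],[0.5,-0.3,1,-0.6,0,0,0],[0.5,-0.3,1,-0.6,0,0,0],[0.5,-0.3,1,-0.6,0,0,0],[0.5,-0.3,1,-0.6,0,0,0],[0.5,-0.3,1,-0.6,0,0,0],[0.5,-0.3,1,-0.6,0,0,0]]}}

```text
clock: 15.15
tcp_pos: [0.4751, 0.2583, 0.2645]
orientation: [0.423, -3.111, 0.003]
contact_force: [0.2, -0.1, 0.8]
grip_width: 0.0429
```

```bash
python3 -c "
from h import *
ang();snap('side','s9');snap('top','t9')
a=cv2.resize(cv2.imread('pics/s9.png')[125:225,190:310],None,fx=3.3,fy=5,interpolation=cv2.INTER_CUBIC)
b=cv2.resize(cv2.imread('pics/t9.png')[165:265,150:270],None,fx=3.3,fy=5,interpolation=cv2.INTER_CUBIC)
a=cv2.resize(a,(396,330));b=cv2.resize(b,(396,330))
z=cv2.resize(cv2.imread('pics/s9.png')[175:220,200:266],None,fx=6,fy=6,interpolation=cv2.INTER_CUBIC)
y=cv2.resize(cv2.imread('pics/t9.png')[210:255,205:271],None,fx=6,fy=6,interpolation=cv2.INTER_CUBIC)
cv2.imwrite('pics/c9.png',np.vstack([np.hstack([a,b]),np.hstack([z,y])]))"
```

```text
y deg 105.5 F [ 0.2 -0.1  0.8] M [ 0.001 -0.063 -0.015] w 0.0429 [0.4751 0.2583 0.2645]
```

View pics/c9.png

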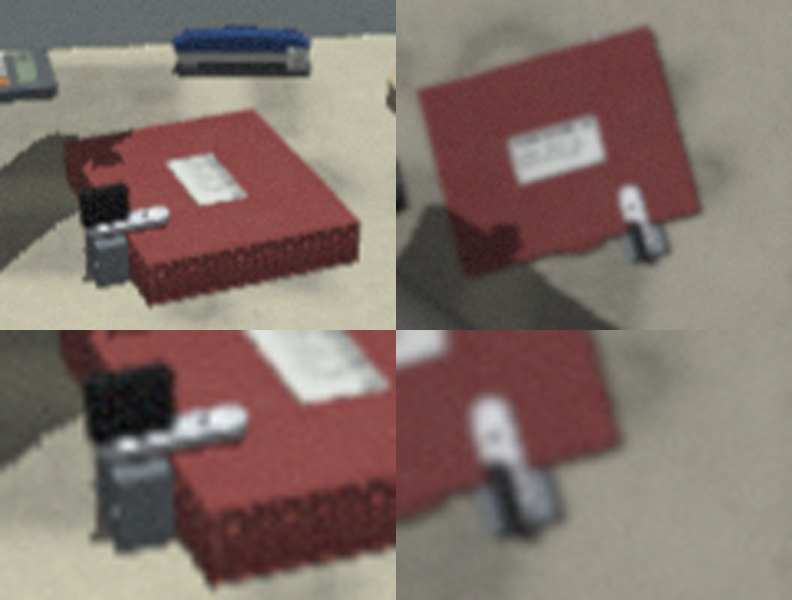

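The lid is flat. The white blade crosses the front edge over it, parallel to the box's sides (nose at about (628,190) in the top panel), and the gripper is clear. I'll check the blue button by image difference and hand in.

```bash
python3 -c "
from h import *
a=load('t0')['pixels'][165:250,290:390].astype(int);b=load('t9')['pixels'][165:250,290:390].astype(int)
d=cv2.GaussianBlur(np.abs(a-b).mean(2),(5,5),0);print('blue max diff',d.max().round(1))
ang();r.hand_in()"
```

```text
blue max diff 10.9
y deg 105.51 F [ 0.4  0.1 -0.3] M [-0.011 -0.065  0.033] w 0.0429 [0.4752 0.2588 0.2649]
the job is handed in; nothing more can be done
```

The red lid is pressed shut and its turnbutton is locked, with the blade pointing straight back over the lid. I handed the job in at about 15 s with the gripper clear of everything.

- **Lid:** I pressed it with the closed fingertips until the force rose to 21 N. The pictures afterwards show it flat.
- **Turnbutton:** I gripped the fin and turned it counter-clockwise until I felt the 1.60 stop, where the moment jumped to -0.3 N m. I then backed off about 2°, to roughly 1.57–1.58 rad, and let go. The last picture shows the blade parallel to the box's sides and over the lid.
- **Blue box:** I never went near it while working. The top-view change around it was small (at most 10.9 of 255 grey levels), which I take to be noise and light; I did not look at an enlarged picture of its button.

**One disagreement:** the reported tool height did not match the cameras or the contact. The fingertips were about 37 mm higher than the readings implied (about 30 mm by the side camera), so my first press fell short. I corrected for it using the contact with the shut lid.

While turning, the side force on the gripper reached about 10 N, and I relieved it before letting go.

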